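Nest the measuring cups on the trivet

TASK

Put the three white measuring cups with handles away as one nested stack: first stand the widest cup upright in the middle of the round cork trivet, then set the middle cup down inside it, and last the narrowest inside the middle one, each sitting fully home and let go before the next. Lower each cup gently rather than dropping it, and leave the ramekin, the can, the spice jar and the pepper where they are. The handles may point any way.

Things in the scene. Friction and masses are not known exactly. Their poses are not given: they have to be found in the camera images.
- large_mid (a point): Widest white measuring cup, tapered: rim 96 mm, foot 80 mm across, 44 mm high, wall and floor 3 mm, 60 g. Point: on its axis, half-way up; z up. Straight level bar handle, 12 mm wide, 8 mm thick, top flush with the rim, runs along the point's -x from 46 to 121 mm off the axis; grip it across its width at 85 mm. Inner floor 74 mm, mouth 90 mm across.
- middle_mid (a point): Middle white measuring cup, tapered: rim 76 mm, foot 62 mm across, 55 mm high, wall and floor 3 mm, 60 g. Point: on its axis, half-way up; z up. Straight level bar handle, 15 mm wide, 8 mm thick, top flush with the rim, runs along the point's -x from 36 to 106 mm off the axis; grip it across its width at 75 mm. Inner floor 56 mm, mouth 70 mm. Seated, its foot is 3 mm above the widest's foot, its handle 6 mm above that rim.
- small_mid (a point): Narrowest white measuring cup, tapered: rim 58 mm, foot 44 mm across, 66 mm high, wall and floor 3 mm, 60 g. Point: on its axis, half-way up; z up. Straight level bar handle, 18 mm wide, 8 mm thick, top flush with the rim, runs along the point's -x from 27 to 89 mm off the axis; grip it across its width at 66 mm. Seated, its foot is 3 mm above the middle cup's foot, its handle 6 mm above that rim.
- trivet_top (a point): Round cork trivet, a disc 140 mm across and 8 mm thick, fixed to the counter. Point: centre of its top face, 8 mm above the counter; z up.
- ramekin_mid (a point): Bystander: white ceramic ramekin, a nearly straight round dish without a handle, 78 mm across, 42 mm high. Point: on its axis, half-way up.
- can_mid (a point): Bystander: closed food can with a red label, 74 mm across, 110 mm high. Point: on its axis, half-way up.
- spice_mid (a point): Bystander: clear spice jar with a grey cap, 44 mm across, 115 mm high. Point: on its axis, 57 mm up.
- pepper_mid (a point): Bystander: green bell pepper, about 86 mm across and 90 mm high with its stalk, standing on the 18 mm thick wooden cutting board beyond the cups. Point: on its axis, 36 mm above its underside.
There are look-alikes about, which are no part of the job. What is shaped like the part that bears small_mid but orange is not meant.

How it is judged:
By the outcome, as a careful person would: the job done as asked, in the order asked, and still so for the second after the job is handed in, with the robot touching nothing.
It also fails if it takes over 99 s, if anything falls off the work surface, if the arm or the gripper's body presses on something with over 40 N, if the wrist force passes 120 N, or if a joint passes its speed limit or range.

ROBOT

A 6-joint arm with a two-finger parallel gripper is mounted at the origin on the work surface. World frame = base frame: x ahead of the robot, y to its left, z up, the work surface at z = 0. Lengths are in m, angles in rad, forces in N, time in s.
With the tool pointing down it reaches from about 0.25 to 0.8 m from the base axis. Payload 8.5 kg.
Tool frame: the origin (TCP) lies midway between the tips of the shut fingers; the grasp point (between the pads) lies 19 mm behind it (ctrl.grip_depth is the z of the grasp point in the tool frame, in m); z points along the fingers, y is the line along which they close (so a half turn about z gives the same grasp; the last joint's range is limited). The gripper opens to 85 mm and grips with 20 to 120 N. Pads are 22 mm wide; open, the fingers measure 114 mm over their backs; the gripper's body (76 mm by 85 mm) begins 54 mm behind the grasp point. The pads swing forward as they close: fully open they stand 13 mm farther back than shut.
Start: joints at [-1.232, 0.238, -0.013, 1.319, 0, 1.571], TCP at [0.174, -0.495, 0.231] pointing down, gripper open.
Joint ranges: [-2.66, 2.66], [-1.03, 1.9], [-1.14, 1.46], [-1.82, 2.27], [-1.45, 1.34], [-3.14, 3.14]. Speed limits (rad/s): [2.22, 2.22, 2.79, 3.14, 3.14, 3.14].

INTERFACE

Orientations are given as [roll, pitch, yaw] about the fixed x, y, z axes, in that order (R = Rz(yaw) Ry(pitch) Rx(roll)).
In Python, from station import ctrl gives the robot as it stands. Calls block until the motion is done:
- ctrl.goto(position, orientation): joint-space move of the TCP to a pose.
- ctrl.move_l(position, frame=None, speed=0.15, force_limit=None): straight line of the TCP; frame=None keeps the orientation; speed is the mean speed in m/s. With force_limit (N) it stops when the force on the tool has changed by that much, and returns True; else False.
- ctrl.move_j(angles): joint-space move.
- ctrl.set_gripper(opening, squeeze=None): finger opening in m; squeeze is the grip in N (None keeps the last); returns when the fingers have stopped.
- ctrl.wait(seconds).
- ctrl.ik(position, orientation): joint angles nearest the present ones, or None.
- ctrl.sense(): the state.
- ctrl.read_camera(name): name is "scene" or "top" or "wrist"; returns the picture (480x640x3 uint8, blue, green, red); there is no depth.
- ctrl.camera_params(name): a dict with "camera_matrix" (3x3 intrinsics, pixels), "distortion" ([k1, k2, p1, p2, k3] as OpenCV has them; the pictures are not rectified), "eye" and "rotation" of the camera in the world; the wrist camera has in their place "mount" (4x4, takes a point from camera to tool coordinates, whose origin is the TCP and whose axes are the flange's). Camera axes: x right, y down, z forward; pixel columns grow to the right and rows downward; lengths in m; the calibration is good to about 2 mm. A picture is of the moment at which its call begins: read the wrist's pose just before it. camera_params takes no time and is no camera call.
A pose or a line that the arm cannot do raises ctrl.MotionError and nothing moves.
- ctrl.finish_job(): hands the job in; it is judged then, once.
The state is a dict: "time_s": time; "joint_positions": joint angles; "joint_vel": joint speeds; "joint_efforts": joint torques, N m; "tool_pos": TCP position; "tcp_rot": TCP orientation; "contact_force": force on the tool from outside, world axes, zero at the start; "ft_torque": the same for the moment, N m; "finger_gap": finger opening in m; "gripper_force": force on a finger pad.
Only numpy, scipy, OpenCV 4.12 (cv2) and the standard library are available. Lean on these libraries where they do the work, as an engineer would, in place of code of your own. Each camera call takes 0.05 s, during which the arm holds its last target. There are 200 camera calls.

## Working session

There is one attempt and no reset: what is moved stays moved. The work goes in short steps, each a Python script; the robot and the scene stay as the last script left them, time stands still between calls to the robot, and variables do not carry over. Pictures are saved under pics/ and viewed, at most 14 in all, crops included, and the job is handed in when it is done.

```bash
mkdir -p pics; ls; python3 - <<'E'
from station import ctrl
import cv2
for n in("scene","top"):
    cv2.imwrite(f"pics/{n}0.png",ctrl.read_camera(n)); print(n,ctrl.camera_params(n))
print(ctrl.camera_params("wrist"),ctrl.sense(),ctrl.grip_depth)
E
```

```text
pics
scene {'camera_matrix': array([[621.16379485,   0.        , 314.19661481],
       [  0.        , 621.16379485, 240.70296272],
       [  0.        ,   0.        ,   1.        ]]), 'distortion': array([-0.2142118,  0.       ,  0.       ,  0.       ,  0.       ]), 'eye': array([ 1.4794887 , -0.63964199,  1.03770655]), 'rotation': array([-2.28811197, -0.00660935,  0.96234027])}
top {'camera_matrix': array([[433.71870115,   0.        , 315.44674141],
       [  0.        , 433.71870115, 242.13010549],
       [  0.        ,   0.        ,   1.        ]]), 'distortion': array([-0.01856673,  0.        ,  0.        ,  0.        ,  0.        ]), 'eye': array([ 0.44271215, -0.01256531,  0.96342636]), 'rotation': array([-2.99870565, -0.0080879 , -1.548356  ])}
{'camera_matrix': array([[410.14861861,   0.        , 323.58098026],
       [  0.        , 410.14861861, 230.19089267],
       [  0.        ,   0.        ,   1.        ]]), 'distortion': array([-0.00126229,  0.        ,  0.        ,  0.        ,  0.        ]), 'mount': array([[ 6.61537914e-04, -9.56847572e-01, -2.90589549e-01,
         
[... 287 characters left out ...]
1, 'joint_positions': array([-1.23204914e+00,  2.38713957e-01, -1.41778190e-02,  1.31920876e+00,
        1.98800571e-05,  1.57081106e+00]), 'joint_vel': array([ 0.00155868, -0.00194008,  0.00173051, -0.00085914,  0.00101822,
        0.00040965]), 'joint_efforts': array([-1.90376923e-04, -5.39721286e+01,  3.46997738e+01,  1.34683712e-02,
        6.59977059e-05, -3.87015518e-06]), 'tool_pos': array([ 0.17433918, -0.49480244,  0.23074244]), 'tcp_rot': array([-3.14028844e+00, -1.98608211e-05,  3.38732423e-01]), 'contact_force': array([0.24602255, 0.33563947, 0.18670679]), 'ft_torque': array([ 0.00382006, -0.04841745,  0.02339544]), 'gripper_force': 0.0, 'finger_gap': 0.08505179975163614} -0.0187
```

View pics/top0.png

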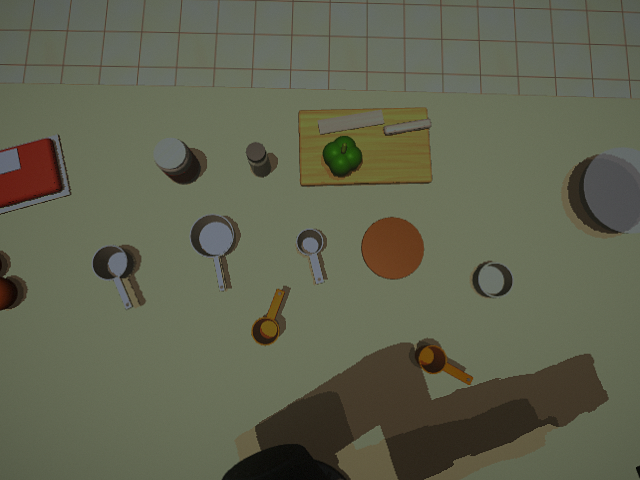

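View pics/scene0.png

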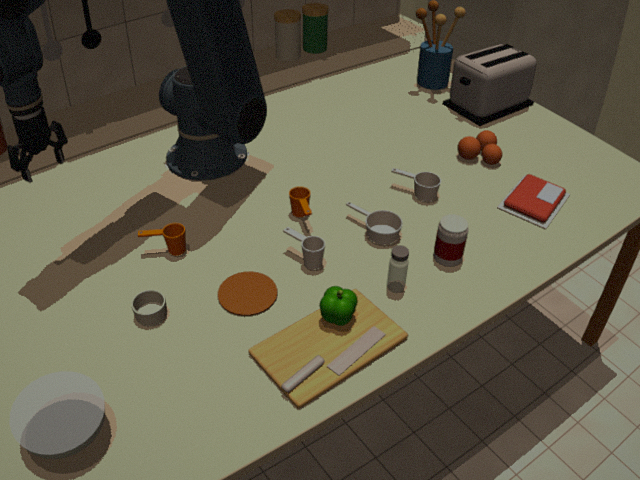

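The top view shows these candidates:
- **White cups:** widest at (213,237), middle at (113,262) and narrowest at (310,242). All three handles point down the image.
- **Look-alikes:** orange cups at (265,330) and (432,360), and the handle-less ramekin at (492,280).
- **Trivet:** (392,248).

I choose the three white cups with handles and will check them in a crop.

```bash
cat > h.py <<'E'
from station import ctrl
import cv2, numpy as np
from scipy.spatial.transform import Rotation as Rn
def cam(n, s=None):
    p=ctrl.camera_params(n)
    if n=="wrist":
        R=Rn.from_euler('xyz',s["tcp_rot"]).as_matrix(); M=p["mount"]
        return p, R@M[:3,:3], R@M[:3,3]+s["tool_pos"]
    return p, Rn.from_euler('xyz',p["rotation"]).as_matrix(), np.array(p["eye"])
def cast(c,px,z):
    p,R,e=c
    u=cv2.undistortPoints(np.float64(px).reshape(-1,1,2),p["camera_matrix"],p["distortion"])[:,0]
    d=np.c_[u,np.ones(len(u))]@R.T
    return e+d*((z-e[2])/d[:,2])[:,None]
def white(im,thr):
    h=cv2.cvtColor(im,cv2.COLOR_BGR2HSV)
    return cv2.morphologyEx(((h[...,1]<thr)&(h[...,2]>40)).astype(np.uint8)*255,cv2.MORPH_OPEN,np.ones((2,2)))
E
python3 - <<'E'
from h import *
im=cv2.imread("pics/top0.png"); c=cam("top")
h=cv2.cvtColor(im,cv2.COLOR_BGR2HSV)
for n,q in dict(counter=(350,215),floor=(215,240),handle=(220,275),shadow=(195,175),mh=(122,292),triv=(392,248),rim=(213,217)).items(): print(n,h[q[1],q[0]])
for n,q,z in (("large",(213,236),.044),("mid",(113,262),.055),("small",(311,242),.066),("lh",(222,289),.044),("mh",(128,307),.055),("sh",(321,282),.066),("triv",(392.5,248),.008),("ram",(492,280),.042),("can",(171,153),.11)):
    print(n,cast(c,[q],z)[0].round(3))
m=white(im,45)
a=cv2.resize(im[200:330,80:340],None,fx=2.3,fy=2.3,interpolation=cv2.INTER_CUBIC)
b=cv2.cvtColor(cv2.resize(m[200:330,80:340],None,fx=2.3,fy=2.3),cv2.COLOR_GRAY2BGR)
cv2.imwrite("pics/crop.png",np.vstack([a,b]))
E
```

```text
counter [ 38  51 115]
floor [110  36 127]
handle [110  36 128]
shadow [21 85 30]
mh [107  39 125]
triv [ 12 186 104]
rim [19 66 66]
large [0.583 0.203 0.044]
mid [0.521 0.408 0.055]
small [ 0.572 -0.008  0.066]
lh [0.471 0.178 0.044]
mh [0.429 0.368 0.055]
sh [ 0.489 -0.03   0.066]
triv [ 0.571 -0.189  0.008]
ram [ 0.503 -0.395  0.042]
can [0.743 0.283 0.11 ]
```

View pics/crop.png

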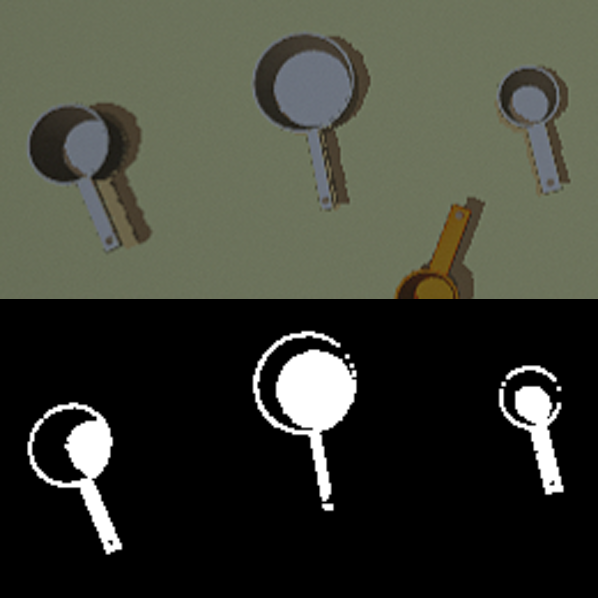

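The crop confirms the three white cups, widest in the middle, middle-sized on the left, narrowest on the right. The hue mask gives clean rims and handles, so I'll fit circles on the rim planes.

```bash
cat >> h.py <<'E'
from scipy.optimize import least_squares
SP=dict(large=(.044,.048,.085,.121),middle=(.055,.038,.075,.106),small=(.066,.029,.066,.089)) # rim z, rim r, grip, handle end
def bluemask(im):
    h=cv2.cvtColor(im,cv2.COLOR_BGR2HSV)
    return ((abs(h[...,0].astype(int)-110)<14)&(h[...,1]>15)&(h[...,2]>35)).astype(np.uint8)
def measure(c,m,name,guess,base=0):
    z,r,g,L=SP[name]; z+=base
    ys,xs=np.nonzero(m); P=cast(c,np.c_[xs,ys],z)[:,:2]; q=np.array(guess)
    for _ in range(4):   # rim ring: fit circle robustly near expected radius
        d=np.linalg.norm(P-q,axis=1); k=abs(d-r+.0015)<(.010 if _==0 else .005)
        f=least_squares(lambda v:np.linalg.norm(P[k]-v[:2],axis=1)-v[2],[*q,r],loss='soft_l1',f_scale=.001); q=f.x[:2]
    d=np.linalg.norm(P-q,axis=1); H=P[(d>r+.006)&(d<L+.012)]
    u=H.mean(0)-q; u/=np.linalg.norm(u); t=(H-q)@u; s=(H-q)@[-u[1],u[0]]
    k=abs(s)<.015; a=np.polyfit(t[k],s[k],1)
    th=np.arctan2(u[1],u[0])+np.arctan2(np.polyval(a,g),g)
    return dict(c=q,r=f.x[2],az=th,end=np.percentile(t[k],99.5),width=np.percentile(s[k],97)-np.percentile(s[k],3),offs=a[1],n=len(H))
E
python3 - <<'E'
from h import *
im=cv2.imread("pics/top0.png"); c=cam("top"); m=bluemask(im)
for n,q in dict(large=(.583,.203),middle=(.521,.408),small=(.572,-.008)).items(): print(n,measure(c,m,n,q))
h=cv2.cvtColor(im,cv2.COLOR_BGR2HSV); t=((h[...,0]<18)&(h[...,1]>120)).astype(np.uint8); t[:,:350]=0; t[300:]=0;t[:,440:]=0
k=max(cv2.findContours(t,0,cv2.CHAIN_APPROX_NONE)[0],key=cv2.contourArea)
P=cast(c,k[:,0],.008)[:,:2]; (x,y),r=cv2.minEnclosingCircle(P.astype(np.float32)); print("triv",x,y,r,P.min(0)/2+P.max(0)/2)
# ik check of the plan
for az in np.radians([150,180,210,240,120]):
  for yo in (0,np.pi):
    g=np.array([.571,-.189])+.085*np.array([np.cos(az),np.sin(az)])
    print(np.degrees(az),yo,(lambda j:None if j is None else j.round(2))(ctrl.ik([*g,.2],[np.pi,0,az+yo])))
E
```

```text
large {'c': array([0.58570844, 0.20785207]), 'r': np.float64(0.045433105497039564), 'az': np.float64(-2.890160835681396), 'end': np.float64(0.11998509660204158), 'width': np.float64(0.00866246429152465), 'offs': np.float64(0.0006410359698831584), 'n': 125}
middle {'c': array([0.52036861, 0.41715373]), 'r': np.float64(0.035447518905660384), 'az': np.float64(-2.6436608658642724), 'end': np.float64(0.10395515412356797), 'width': np.float64(0.010929891532733924), 'offs': np.float64(0.0011945420491020439), 'n': 153}
small {'c': array([ 0.57221691, -0.00399397]), 'r': np.float64(0.027361532603933664), 'az': np.float64(-2.8695113896662505), 'end': np.float64(0.08705134462478419), 'width': np.float64(0.014320869994936114), 'offs': np.float64(0.0010982451900152903), 'n': 176}
triv 0.5719735026359558 -0.18842682242393494 0.06977628916501999 [ 0.57285246 -0.18798338]
150.0 0 [-0.29  0.24 -0.09  1.24  0.    0.24]
150.0 3.141592653589793 [-0.29  0.24 -0.09  1.24  0.   -2.9 ]
180.0 0 [-0.37  0.24 -0.09  1.24  0.   -0.37]
180.0 3.141592653589793 [-0.37  0.24 -0.09  1.24  0.    2.77]
210.00000000000003 0 [-0.44  0.29 -0.02  1.26  0.   -0.96]
210.00000000000003 3.141592653589793 [-0.44  0.29 -0.02  1.26  0.    2.18]
239.99999999999997 0 [-0.46  0.36  0.08  1.29  0.   -1.51]
239.99999999999997 3.141592653589793 [-0.46  0.36  0.08  1.29  0.    1.63]
119.99999999999999 0 [-0.21  0.28 -0.04  1.25  0.    0.83]
119.99999999999999 3.141592653589793 [-0.21  0.28 -0.04  1.25  0.   -2.31]
```

Fitted radii, handle lengths and the trivet's 70 mm radius all agree with the given sizes. I'll hover over the widest cup's handle and check it with the wrist camera.

```bash
cat >> h.py <<'E'
def gp(q,az,g): return np.array(q)+g*np.array([np.cos(az),np.sin(az)])
def hover(name,q,az,zz=.17,shot=None):
    ctrl.goto([*gp(q,az,SP[name][2]),zz],[np.pi,0,az])
    s=ctrl.sense(); im=ctrl.read_camera("wrist")
    if shot: cv2.imwrite(f"pics/{shot}.png",im)
    return cam("wrist",s),im
E
python3 - <<'E'
from h import *
ctrl.set_gripper(.045,50)
c,im=hover("large",(.5857,.2079),-2.890,.2,"w1")
print(measure(c,bluemask(im),"large",(.5857,.2079)),ctrl.sense()["time_s"],ctrl.sense()["tool_pos"])
E
```

```text
h.py:30: RuntimeWarning: Mean of empty slice.
  u=H.mean(0)-q; u/=np.linalg.norm(u); t=(H-q)@u; s=(H-q)@[-u[1],u[0]]
  ret = um.true_divide(
Traceback (most recent call last):
  File "h.py", line 31, in measure
    k=abs(s)<.015; a=np.polyfit(t[k],s[k],1)
                     ~~~~~~~~~~^^^^^^^^^^^^^
TypeError: expected non-empty vector for x
```

View pics/w1.png

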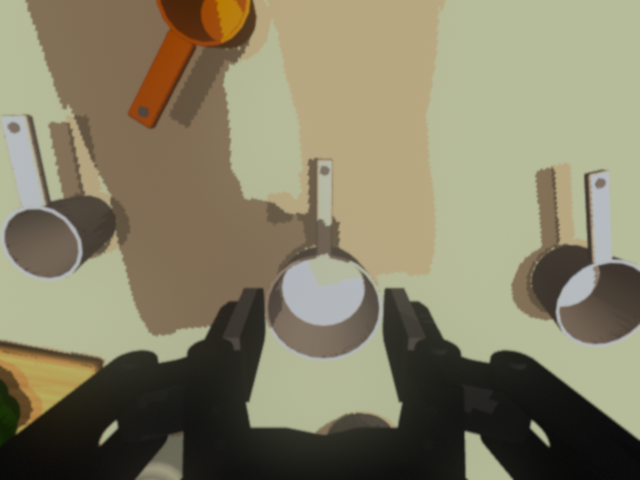

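The wrist view shows the widest cup centred (rim about (325,308)) with its handle running straight up to (323,160). The handle is warm-lit, so the hue mask misses it. I'll cast its pixels by hand instead.

```bash
python3 - <<'E'
from h import *
s=ctrl.sense(); c=cam("wrist",s); print(s["time_s"],s["tool_pos"],s["tcp_rot"])
P=cast(c,[(324,159),(316.5,175),(332,175),(317,240),(331,240),(323,357),(266,308),(381,308),(600,172),(632,345)],.044)[:,:2]
q=np.array([.5857,.2079]); az=-2.890; u=np.array([np.cos(az),np.sin(az)]); v=np.array([-u[1],u[0]])
print("rel to est. axis: along, across\n",np.c_[(P-q)@u,(P-q)@v].round(4))
print("middle end:",cast(c,[(599,172)],.055)[0],gp((.5204,.4172),-2.6437,.106),"small end",cast(c,[(16,116)],.066)[0],gp((.5722,-.004),-2.8695,.089))
E
```

```text
3.3 [0.50362661 0.18601388 0.20003011] [-3.14144742e+00  4.26394695e-05 -2.89152926e+00]
rel to est. axis: along, across
 [[ 0.1219  0.    ]
 [ 0.1103  0.0055]
 [ 0.1103 -0.0059]
 [ 0.0601  0.0054]
 [ 0.0601 -0.0053]
 [-0.0437  0.0009]
 [ 0.0022  0.047 ]
 [ 0.0021 -0.0461]
 [ 0.1123 -0.2019]
 [-0.0325 -0.2571]]
middle end: [0.4270143  0.36719173 0.055     ] [0.42726936 0.36657704] small end [ 0.4877584  -0.02443858  0.066     ] [ 0.48647426 -0.02791854]
```

The wrist and top views agree within about 1 mm across and 1–2 mm along. Now I'll pick the widest cup and place it.

```bash
cat >> h.py <<'E'
T=np.array([.5724,-.1882])
def pick(name,q,az):
    z,r,g,L=SP[name]; p=gp(q,az,g); zt=z-.004+ctrl.grip_depth
    ctrl.move_l([*p,zt+.03],speed=.15)
    print("hit",ctrl.move_l([*p,zt],speed=.06,force_limit=8))
    ctrl.set_gripper(0.0,50); print("gap",ctrl.sense()["finger_gap"])
    ctrl.move_l([*p,zt+.03],speed=.05); ctrl.move_l([*p,.22],speed=.15)
    s=ctrl.sense(); print("lifted",s["finger_gap"],s["gripper_force"],s["time_s"])
def lower(name,foot,az,q=T):
    z,r,g,L=SP[name]; p=gp(q,az,g); zt=foot+z-.004+ctrl.grip_depth
    ctrl.move_l([*p,zt+.006],speed=.08); ctrl.wait(.3)
    hit=ctrl.move_l([*p,zt-.004],speed=.015,force_limit=2.5)
    s=ctrl.sense(); print("touch",hit,"z err mm",(s["tool_pos"][2]-zt)*1e3,s["contact_force"],s["time_s"])
def carry(name,az,q=T,zz=.22): ctrl.goto([*gp(q,az,SP[name][2]),zz],[np.pi,0,az])
def release(gap=.045):
    ctrl.set_gripper(gap); ctrl.wait(.2); p=ctrl.sense()["tool_pos"]
    ctrl.move_l([p[0],p[1],.2],speed=.12)
E
python3 - <<'E'
from h import *
pick("large",(.5857-.001,.2079),-2.890)
carry("large",np.radians(-120))
cv2.imwrite("pics/c1.png",ctrl.read_camera("scene"))
s=ctrl.sense(); cv2.imwrite("pics/c1w.png",ctrl.read_camera("wrist"))
E
python3 -c "
import cv2,numpy as np
a=cv2.imread('pics/c1.png')[150:390,60:460];b=cv2.imread('pics/c1w.png')[::2,::2]
cv2.imwrite('pics/c1b.png',np.hstack([a,b]))"
```

```text
hit False
gap 0.0108091766413173
lifted 0.010987428239216186 48.831698298454285 7.5083
```

View pics/c1b.png

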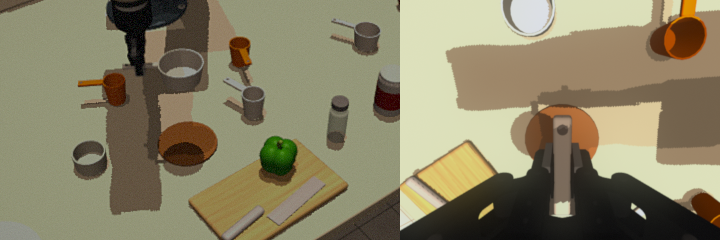

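The left half shows the widest cup held level by its handle above the trivet, and the right half shows the handle centred between the fingers. I'll lower it now.

```bash
python3 - <<'E'
from h import *
lower("large",.008,np.radians(-120)); release()
ctrl.set_gripper(.05)
c,im=hover("middle",(.5204,.4172),-2.6437,.2,"w2")
t=ctrl.read_camera("top"); cv2.imwrite("pics/t2.png",t)
print(measure(cam("top"),bluemask(t),"large",T,.008),ctrl.sense()["time_s"])
cv2.imwrite("pics/t2b.png",np.hstack([im[:440:1,150:500],cv2.resize(t[180:330,330:480],(440,440))]))
E
```

```text
touch True z err mm -0.19934980588269882 [-0.18540213 -1.73742388  4.76770927] 12.4833
{'c': array([ 0.57439524, -0.19053944]), 'r': np.float64(0.045082370185899445), 'az': np.float64(-2.130289227240119), 'end': np.float64(0.11772457310379368), 'width': np.float64(0.008813070199785783), 'offs': np.float64(-0.002016905238455828), 'n': 114} 17.3167
```

View pics/t2b.png

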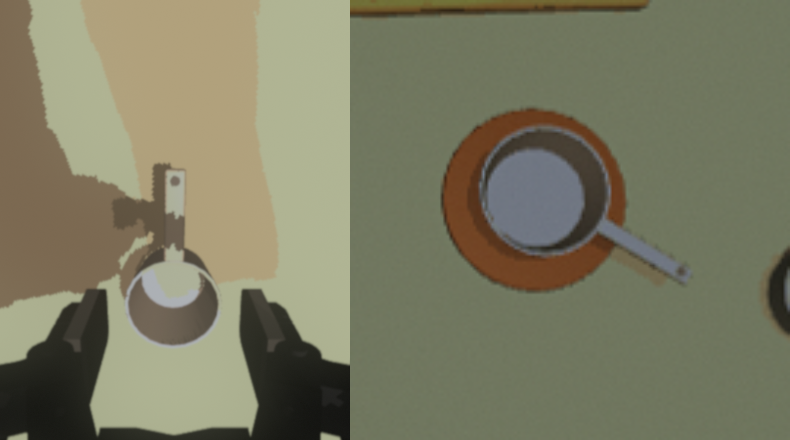

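The left half shows the middle cup centred under the gripper, with its handle from (175,260) up to (175,170). The right half shows the widest cup upright on the trivet with its handle at about (640,245). I'll refine both with numbers.

```bash
python3 - <<'E'
from h import *
c=cam("wrist",ctrl.sense())
P=cast(c,[(325,169),(316,180),(336,180),(314,250),(333,250),(323,346),(276,303),(369,303)],.055)[:,:2]
q=np.array([.5204,.4172]); az=-2.6437; u=np.array([np.cos(az),np.sin(az)]); v=np.array([-u[1],u[0]])
print(np.c_[(P-q)@u,(P-q)@v].round(4))
t=cv2.imread("pics/t2.png"); m=cv2.morphologyEx(bluemask(t),cv2.MORPH_OPEN,cv2.getStructuringElement(2,(7,7)))
m[:,:350]=0;m[:,430:]=0;m[:220]=0;m[290:]=0
n,l,st,ce=cv2.connectedComponentsWithStats(m); i=1+np.argmax(st[1:,4]); print("floor px",ce[i],st[i])
k=cv2.findContours((l==i).astype(np.uint8),0,cv2.CHAIN_APPROX_NONE)[0][0][:,0]
F=cast(cam("top"),k,.011)[:,:2]; (x,y),r=cv2.minEnclosingCircle(F.astype(np.float32)); print("floor",x,y,r,F.mean(0))
h=cv2.cvtColor(t,cv2.COLOR_BGR2HSV)
E
```

```text
[[ 0.1061 -0.0006]
 [ 0.0983  0.0057]
 [ 0.0983 -0.0084]
 [ 0.0457  0.0075]
 [ 0.0457 -0.0066]
 [-0.0362  0.0009]
 [ 0.0021  0.0374]
 [ 0.002  -0.0349]]
floor px [392.62052506 247.1026253 ] [377 231  32  33 838]
floor 0.5729782581329346 -0.18856646120548248 0.036809053272008896 [ 0.57243624 -0.1885527 ]
```

The floor circle (radius 37 mm, centre within 1 mm of the trivet's) shows the cup is centred and home. Now the middle cup.

```bash
python3 - <<'E'
from h import *
q=(.5730,-.1890); az=np.pi
pick("middle",(.5204,.4172),-2.6437-.008)
carry("middle",az,q); im=ctrl.read_camera("scene"); 
lower("middle",.060,az,q)   # pause above the rim, looks before entry
t=ctrl.read_camera("top"); s2=ctrl.read_camera("scene")
cv2.imwrite("pics/p3.png",np.hstack([cv2.resize(t[180:330,330:480],(400,400)),cv2.resize(s2[200:350,160:310],(400,400))]))
cv2.imwrite("pics/t3.png",t); print(measure(cam("top"),bluemask(t),"middle",q,.061))
E
```

```text
hit False
gap 0.013813820207197717
lifted 0.013999371918269096 49.68733191490173 21.3917
touch False z err mm -3.9702720476456896 [ 0.84031022  0.78419455 -0.51057733] 26.2917
{'c': array([ 0.5757553 , -0.18465034]), 'r': np.float64(0.032223938860679986), 'az': np.float64(-1.8878916569067838), 'end': np.float64(0.11780286941751411), 'width': np.float64(0.028056731048797676), 'offs': np.float64(-0.00344766978450932), 'n': 90}
```

View pics/p3.png

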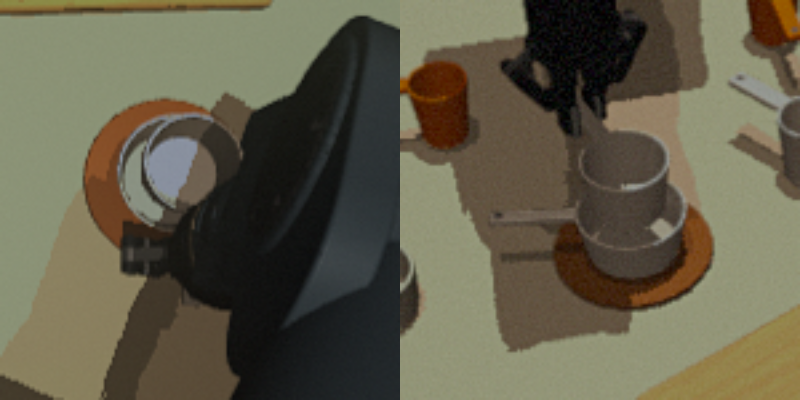

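The middle cup hangs level just above the mouth of the widest, inside its outline in both views. Next I'll lower it with a force watch, then check.

```bash
python3 - <<'E'
from h import *
q=(.5730,-.1890)
lower("middle",.011,np.pi,q)
t=ctrl.read_camera("scene"); cv2.imwrite("pics/p4.png",cv2.resize(t[200:350,160:310],(450,450)))
E
```

```text
touch True z err mm -0.26040854306067646 [-0.40795644  0.28826977  5.26619973] 27.7917
```

View pics/p4.png

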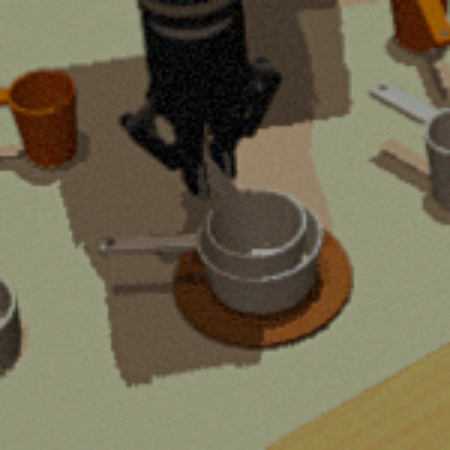

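The middle cup sits inside the widest, and contact came 0.3 mm from the nominal height. I'll release it, measure the nest, and hover over the narrowest.

```bash
cat >> h.py <<'E'
def floor(t,z,box=(350,430,220,290)):
    m=cv2.morphologyEx(bluemask(t),cv2.MORPH_OPEN,cv2.getStructuringElement(2,(7,7)))
    b=np.zeros_like(m); x0,x1,y0,y1=box; b[y0:y1,x0:x1]=1; m*=b
    k=max(cv2.findContours(m,0,cv2.CHAIN_APPROX_NONE)[0],key=cv2.contourArea)[:,0]
    F=cast(cam("top"),k,z)[:,:2]; return cv2.minEnclosingCircle(F.astype(np.float32)),F.min(0),F.max(0)
E
python3 - <<'E'
from h import *
release(.05)
c,im=hover("small",(.5722,-.004),-2.8695,.2,"w5")
t=ctrl.read_camera("top"); cv2.imwrite("pics/t5.png",t)
print(floor(t,.014)); print(measure(cam("top"),bluemask(t),"middle",(.573,-.189),.011),ctrl.sense()["time_s"])
cv2.imwrite("pics/p5.png",np.hstack([im[:440:1,150:500],cv2.resize(t[180:330,330:480],(440,440))]))
E
```

```text
(((0.5287960767745972, -0.11620860546827316), 0.007024816237390041), array([ 0.52219521, -0.12282275]), array([ 0.5354088 , -0.10959446]))
{'c': array([ 0.57439893, -0.19032077]), 'r': np.float64(0.03673896421268714), 'az': np.float64(1.7938264077408441), 'end': np.float64(0.11751557049595573), 'width': np.float64(0.028033189671210927), 'offs': np.float64(0.00369018294109197), 'n': 2849} 30.75
```

View pics/p5.png

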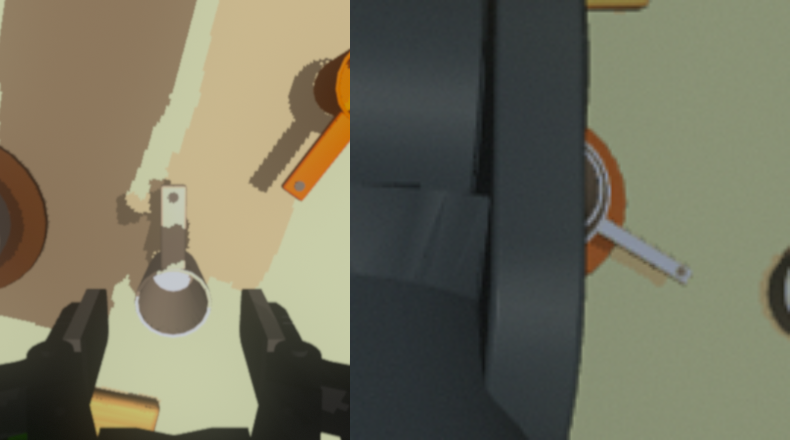

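The left half shows the narrowest white cup centred, handle from (175,255) up to (175,185). The arm hides the nest in the top view, so I'll look at it after the pick from a parked pose.

```bash
python3 - <<'E'
from h import *
c=cam("wrist",ctrl.sense())
P=cast(c,[(324,184),(311.5,195),(337,195),(311,240),(336,240),(322,336),(286,303),(359,303)],.066)[:,:2]
q=np.array([.5722,-.004]); az=-2.8695; u=np.array([np.cos(az),np.sin(az)]); v=np.array([-u[1],u[0]])
D=np.c_[(P-q)@u,(P-q)@v]; print(D.round(4))
off=D[1:5,1].mean(); print("handle offset",off)
if abs(off)<.005:
    pick("small",q,az+off/.066)
    ctrl.goto([.42,.2,.25],[np.pi,0,np.pi])
    t=ctrl.read_camera("top"); cv2.imwrite("pics/t6.png",t); print(floor(t,.014)); print(ctrl.sense()["time_s"],ctrl.sense()["finger_gap"])
    cv2.imwrite("pics/p6.png",np.hstack([cv2.resize(t[180:330,330:480],(400,400)),ctrl.read_camera("scene")[80:480,100:500]]))
E
```

```text
[[ 0.0891  0.0001]
 [ 0.0814  0.0087]
 [ 0.0814 -0.0088]
 [ 0.0488  0.0094]
 [ 0.0488 -0.0084]
 [-0.0286  0.0017]
 [-0.0007  0.0285]
 [-0.0007 -0.026 ]]
handle offset 0.00020469694922551317
hit False
gap 0.016556129654531605
lifted 0.016946396905100466 48.71549069881439 34.6583
(((0.5731064081192017, -0.18910636007785797), 0.027961215004324913), array([ 0.54804104, -0.21565204]), array([ 0.59967021, -0.16236525]))
35.6583 0.01680338691126993
```

View pics/p6.png

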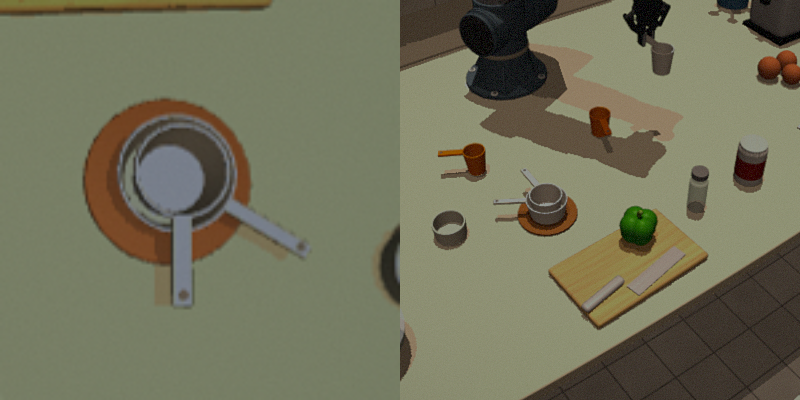

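The nest is upright: the middle cup's floor circle has radius 28 mm, centred at (0.5731, -0.1891), with the handles 60° apart. The narrowest is held level, so I'll place it.

```bash
python3 - <<'E'
from h import *
q=(.5731,-.1891); az=np.radians(120)
carry("small",az,q)
lower("small",.075,az,q)
s=ctrl.read_camera("scene"); t=ctrl.read_camera("top")
cv2.imwrite("pics/p7.png",np.hstack([cv2.resize(x,(400,400)) for x in (t[180:330,330:480],s[200:350,160:310])]))
E
```

```text
touch False z err mm -3.977663502323772 [ 0.17030868 -0.6364063  -0.83190557] 39.5083
```

View pics/p7.png

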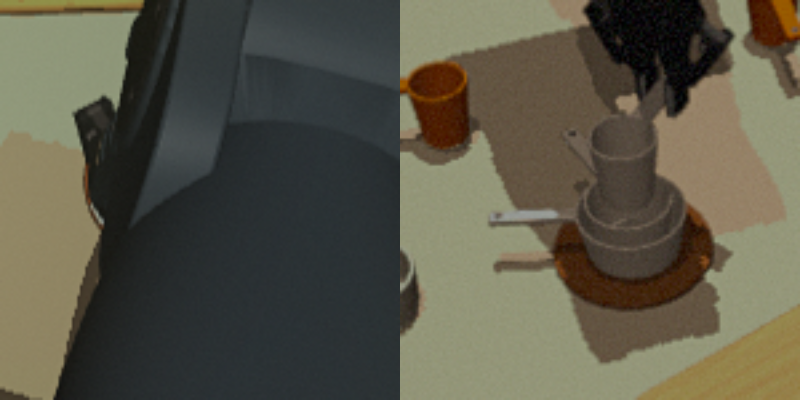

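The narrowest cup hangs level just above the middle cup's mouth, centred on it. I'll lower it with a force watch and, if it seats, release.

```bash
python3 - <<'E'
from h import *
q=(.5731,-.1891); az=np.radians(120); zt=.014+.062+ctrl.grip_depth
lower("small",.014,az,q)
if abs(ctrl.sense()["tool_pos"][2]-zt)<.002:
    release(.05); ctrl.goto([.42,.2,.25],[np.pi,0,np.pi])
    t=ctrl.read_camera("top"); s=ctrl.read_camera("scene"); print(ctrl.sense()["time_s"])
    cv2.imwrite("pics/p8.png",np.hstack([cv2.resize(t[180:330,330:480],(400,400)),cv2.resize(s[200:350,160:310],(400,400))]))
E
```

```text
touch True z err mm -0.08685409288133883 [0.60407321 1.62834154 3.79686817] 41.15
44.5417
```

View pics/p8.png

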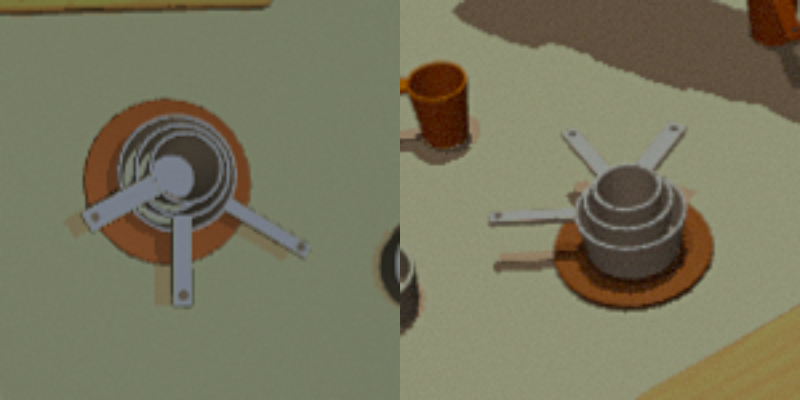

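All three cups are nested level and central on the trivet, with the three handles fanned out and the arm clear.

```bash
python3 -c "
from station import ctrl
print(ctrl.finish_job())"
```

```text
the job is handed in; nothing more can be done
None
```

The three white cups are nested in order, upright and fully seated in the middle of the cork trivet, and I handed the job in after about 45 s on the robot clock; the verdict wasn't shown.

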